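Lay out a brazing set-up on the hearth board

ROBOT

A 6-joint arm with a two-finger parallel gripper is mounted at the origin on the work surface. World frame = base frame: x ahead of the robot, y to its left, z up, the work surface at z = 0. Lengths are in m, angles in degrees, forces in N, time in s.
With the tool pointing down it reaches from about 0.4 to 0.825 m from the base axis. Payload 7 kg.
Tool frame: the origin (TCP) lies at the very end of the fingers, on their centre line; the grasp point (between the pads) lies 19 mm behind it (r.grip_depth is the distance from the TCP to the grasp point, in m); z points along the fingers, y is the line along which they close (so a half turn about z gives the same grasp; the last joint's range is limited). The gripper opens to 88 mm and grips with 3 to 60 N. Pads are 19 mm wide; open, the fingers measure 130 mm over their backs; the gripper's body (78 mm by 193 mm) begins 47 mm behind the grasp point.
Start: joints at [-47.894, 20.546, 0.682, 0, -70.136, -16.507], TCP at [0.292, -0.609, 0.227] pointing down, gripper open.
Joint ranges: [-176.03, 176.03], [-82.01, 121.73], [-58.28, 71.71], [-173.87, 95.51], [-174.79, -0.11], [-173.66, 173.66]. Speed limits (degrees/s): [136.94, 136.94, 172.46, 180, 180, 180].

INTERFACE

Orientations are given as [roll, pitch, yaw] about the fixed x, y, z axes, in that order (R = Rz(yaw) Ry(pitch) Rx(roll)).
In Python, from plant import r gives the robot as it stands.
- The arm moves only by the tool play_rows, never from a script. Its argument "rows" is a list that holds one entry, the list of rows, each a list of 5 numbers: the closure, from 0 (fully open) to 1 (shut), then the shift along the tool's x, y, z each as a share of 0.5 m, from -1 to 1, then the turn about the tool's z as a share of 1.5 rad, from -1 to 1. A call has exactly 8 rows; each row is the pose to reach, as a shift and turn from the pose commanded when the call began, along the tool's axes at that moment; what a row does not reach only later rows make up. A row lasts 1/12 s, in which the tool goes at most 41.7 mm and 7.16 degrees, less where a joint would pass 70% of its speed; a pose out of reach is approached as far as the arm can. A call with a number of a shift or a turn outside -1 to 1 is refused whole. A call with a gripper value outside its range is refused whole. The fingers move at their own pace and stop on an object; "squeeze" is the grip in N (left out, the last holds). Time passes only in rows, so rows that repeat a pose let the fingers close, or fill a call up. It gives the time, the measured TCP pose, the force, the opening and the grip force at its end, in the units of the state.
- r.get_state(): the state, without advancing time (a new reading comes with each control period).
- r.capture(name): name is "scene" or "top" or "wrist"; returns the picture (384x512x3 uint8, red, green, blue); there is no depth.
- r.camera_info(name): a dict with "fovy" (degrees; the focal length in pixels is half the picture's height over the tangent of half this angle, whatever the lens; pixels are square), "cx", "cy" (the principal point, pixels), "pose" (4x4, takes a point from camera to world coordinates). Camera axes: x right, y down, z forward; pixel columns grow to the right and rows downward; lengths in m; the calibration is good to about 2 mm. A picture is of the moment at which its call begins: read the wrist's pose just before it. camera_info takes no time and is no camera call; for the wrist camera it gives the pose at the moment of the call.
- r.close_job(): hands the job in; it is judged then, once.
The state is a dict: "time_s": time; "joints": joint angles; "qd": joint speeds; "joint_torque": joint torques, N m; "tcp_pos": TCP position; "eef_rot": TCP orientation; "contact_force": force on the tool from outside, world axes, zero at the start; "moment": the same for the moment, N m; "gripper_width": finger opening in m; "gripper_force": force on a finger pad.
Only numpy, scipy, OpenCV 4.12 (cv2) and the standard library are available. Lean on these libraries where they do the work, as an engineer would, in place of code of your own. Each camera call takes 0.05 s, during which the arm holds its last target. There are 200 camera calls.

TASK

Set up the brazing job on the hearth board: lay the short channel, open side up, in the scribed rectangle at the board's middle with its length along the fence, then lay the long channel, open side down, on top of it, parallel, ends evenly overhanging and shifted sideways towards the fence by about a third of its width, so that the flanges interlock and it sits down level. Put the round steel weight upright in the middle of the long channel's top, and stand the loose firebrick on the board between the stacked channels and the steel bowl as a heat shield: in line with the stack, about 30 mm clear of its end, its long side square across that end. Let go of everything and leave the jar and the wrench where they are.

Things in the scene. Friction and masses are not known exactly. Their poses are not given: they have to be found in the camera images.
- board: Fixed grey board flat on the bench, 200 (x) by 280 (y) by 12 mm thick. Origin: centre of its underside (top 12 mm above), z up. A pale firebrick fence, 25 mm thick, 38 mm above the board's top, runs along its +x edge (far from the robot), inner face 75 mm from the centre. A dark rectangle 56 (x) by 48 (y) mm is scribed round the centre. Place and yaw vary.
- fence (a point): The middle of the fence's top edge on the board, 87.5 mm from the board's centre along the board's +x, 50 mm above the bench; same axes as the board.
- short_channel: Short steel channel, loose, lying open side up like a trough: 48 mm long (y), 56 wide (x), 26 tall; floor web 6 mm thick, two flanges 6 mm thick rising 20 mm above the web along the long sides, ends open. Origin: centre of its underside, z up. About 0.2 kg.
- long_channel: Long steel channel, loose, open side down like a bridge: 64 mm long (y), 56 wide (x), 26 tall; web 6 mm thick on top, two flanges 6 mm thick hanging 20 mm below it along the long sides. Origin: centre of underside, at the flange tips, z up. 0.27 kg. Can be held by its web's two ends. Interlocked, it lies level, origin 6 mm above the short one's, at any sideways shift from 6 to 28 mm (aim at 17).
- weight: Plain dark steel cylinder standing upright, 36 mm in diameter, 36 mm tall, loose: the hold-down weight. Origin at the centre of its underside, z up. About 0.28 kg.
- firebrick: Pale plain rectangular firebrick offcut, loose, standing upright: 64 mm (its x) by 34 mm (its y), 50 mm tall. Origin at the centre of its underside, z up. About 0.11 kg.
- bowl: Empty round steel quench bowl, fixed, 110 mm across the rim, 45 mm tall, to the left or to the right of the board beyond its far corner. Origin at the centre of its underside.
- torch_rest: Fixed rest with a red-handled torch lying in it, base 70 by 110 mm, 85 mm tall, the torch reaching 60 mm towards the robot and 130 mm away from it; it stands on the other side of the board from the bowl. Origin at the centre of its underside.
- jar: Amber jar with a white cap, 56 mm across, 60 mm tall, standing loose on the bench beyond the fence. Origin at the centre of its underside. A bystander.
- wrench: Flat steel open-end wrench about 150 mm long lying loose on the bench beyond the fence, its length roughly across the robot's view (along world y). Origin near its middle, at the bench. A bystander.
Not all that is in view belongs to the job. What is meant by the weight is not turquoise, and is the larger of those in its own colour.

How it is judged:
By the outcome, as a careful person would: the job done as asked, in the order asked, and still so for the second after the job is handed in, with the robot touching nothing.
It also fails if it takes over 112 s, if anything falls off the work surface, if the arm or the gripper's body presses on something with over 40 N, if the wrist force passes 120 N, or if a joint passes its speed limit or range.

## Working session

There is one attempt and no reset: what is moved stays moved. The work goes in short steps, Python scripts to look and compute and a tool call to move; the robot and the scene stay as the last step left them, time stands still between calls to the robot, and variables do not carry over. Pictures are saved under pics/ and viewed, at most 14 in all, crops included, and the job is handed in when it is done.

Besides the shell and the picture viewer there is one more tool, called after "Request:" in YAML: its name, and indented under it one key for each argument. play_rows: Moves the arm, as the interface text tells. Its arguments: {"type":"object","properties":{"rows":{"type":"array","items":{"type":"array","items":{"type":"array","items":{"type":"number"}}}},"squeeze":{"type":"number"}},"required":["rows"]}

```bash
mkdir -p pics; ls; python3 - <<'E'
from plant import r
import cv2,numpy as np
for n in("scene","top"):
    im=r.capture(n); cv2.imwrite(f"pics/{n}0.png",im[:,:,::-1]); i=r.camera_info(n); print(n,i["fovy"],i["cx"],i["cy"],np.round(i["pose"],4).tolist(), {k:v for k,v in i.items() if k not in("pose","fovy","cx","cy")})
s=r.get_state();print(s["time_s"],s["tcp_pos"],s["eef_rot"],s["gripper_width"])
E
```

```text
pics
scene 43.55937527639075 251.17529596677812 195.66257088489832 [[0.4571, 0.6704, -0.5845, 1.2016], [0.8894, -0.3375, 0.3084, -0.3035], [0.0095, -0.6608, -0.7505, 0.918], [0.0, 0.0, 0.0, 1.0]] {}
top 54.10814610701139 256.31269671906324 190.43740068820753 [[-0.0587, -0.9772, 0.2039, 0.3973], [-0.9983, 0.0568, -0.0153, 0.0404], [0.0033, -0.2044, -0.9789, 0.9092], [0.0, 0.0, 0.0, 1.0]] {}
0.1 [ 0.29144583 -0.60838113  0.22572992] [ 1.79917251e+02 -7.46204630e-03 -1.54408001e+02] 0.08774876972055837
```

View pics/scene0.png

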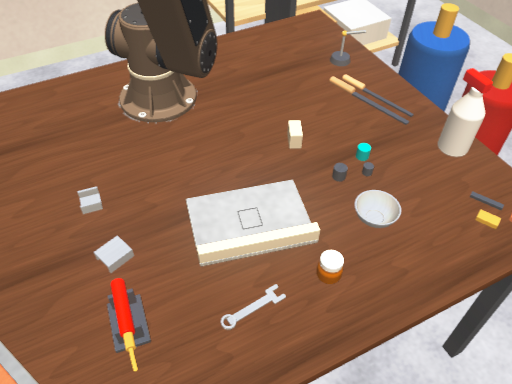

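View pics/top0.png

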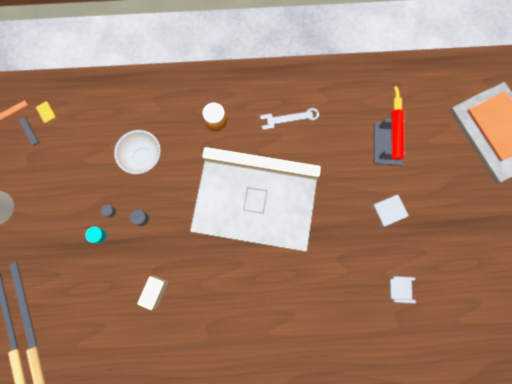

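```bash
cat > h.py <<'E'
import numpy as np,cv2
from plant import r
def ray(n,px,z,info=None):
    i=info or r.camera_info(n); f=192/np.tan(np.radians(i["fovy"]/2)); P=np.array(i["pose"])
    px=np.atleast_2d(np.array(px,float))
    d=np.c_[(px[:,0]-i["cx"])/f,(px[:,1]-i["cy"])/f,np.ones(len(px))]@P[:3,:3].T
    o=P[:3,3]; return o[:2]+d[:,:2]*((z-o[2])/d[:,2])[:,None]
def rect(mask):  # largest contour, min-area rectangle
    c=max(cv2.findContours(mask.astype(np.uint8),0,1)[0],key=cv2.contourArea)
    return c[:,0],cv2.boxPoints(cv2.minAreaRect(c))
def proj(n,X,info=None):
    i=info or r.camera_info(n); f=192/np.tan(np.radians(i["fovy"]/2)); P=np.array(i["pose"])
    c=(np.atleast_2d(X)-P[:3,3])@P[:3,:3]; return c[:,:2]/c[:,2:]*f+[i["cx"],i["cy"]]
E
python3 - <<'E'
import cv2,numpy as np
from h import *
t=cv2.imread("pics/top0.png")
c=lambda x,y,w=60,h=56:cv2.resize(t[y:y+h,x:x+w],(380,280),interpolation=cv2.INTER_CUBIC)
m=np.vstack([np.hstack([c(85,192),c(125,270)]),np.hstack([c(362,180),c(372,262)])])
cv2.imwrite("pics/crop1.png",m)
print(ray("top",[(107,211),(138,217),(95,235)],.02).round(3), ray("top",[(152,293)],.05).round(3),ray("top",[(391,210),(402,290)],.026).round(3))
print(ray("top",[(192,233),(307,249),(256,201)],.012).round(3),ray("top",[(205,150),(319,165),(319,176),(203,160)],.05).round(3))
E
```

```text
[[0.553 0.385]
 [0.534 0.311]
 [0.497 0.412]] [[0.359 0.27 ]] [[ 0.515 -0.29 ]
 [ 0.331 -0.291]]
[[ 0.49   0.185]
 [ 0.436 -0.085]
 [ 0.558  0.029]] [[ 0.682  0.143]
 [ 0.629 -0.125]
 [ 0.602 -0.122]
 [ 0.657  0.149]]
```

View pics/crop1.png

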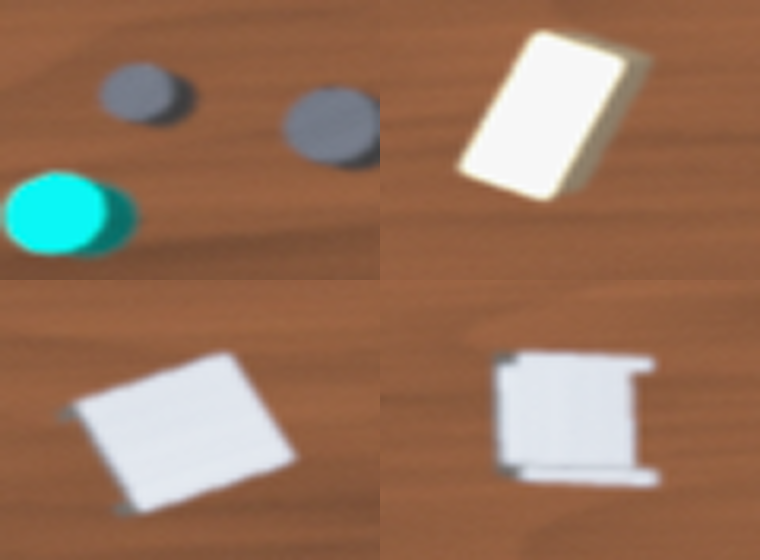

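```bash
cat >> h.py <<'E'
def st():
    s=r.get_state(); p=np.array(s["tcp_pos"]); y=s["eef_rot"][2]; return s,p,y
def go(x,y,z,yaw):
    s,p,w=st(); a=np.radians(w); d=np.array([x,y,z])-p
    t=[d[0]*np.cos(a)+d[1]*np.sin(a), d[0]*np.sin(a)-d[1]*np.cos(a), -d[2]]
    print("shift",(np.array(t)/.5).round(4),"turn",round(-((yaw-w+180)%360-180)/np.degrees(1.5),4),"dist mm",round(1e3*np.linalg.norm(d)),"t",round(s["time_s"],2))
def info():
    s,p,w=st(); print("t",round(s["time_s"],2),"tcp",p.round(4),"rot",np.round(s["eef_rot"],2),"w",round(s["gripper_width"],4),"F",np.round(s["contact_force"],1),"g",np.round(s["gripper_force"],1))
E
python3 -c "
from h import *
go(.331,-.291,.2,-90)"
```

```text
shift [-0.3455  0.5383  0.0515] turn -0.7494 dist mm 321 t 0.1
```

Request:
play_rows:
  rows:
    - [[0, -0.3455, 0.538, 0.05, -0.6], [0, -0.3455, 0.538, 0.05, -0.6], [0, -0.3455, 0.538, 0.05, -0.6], [0, -0.3455, 0.538, 0.05, -0.6], [0, -0.3455, 0.538, 0.05, -0.6], [0, -0.3455, 0.538, 0.05, -0.6], [0, -0.3455, 0.538, 0.05, -0.6], [0, -0.3455, 0.538, 0.05, -0.6]]
  squeeze: 20

```text
time_s: 0.77
tcp_pos: [0.3304, -0.2889, 0.2011]
eef_rot: [180.0, 0.0, -102.4]
contact_force: [0.5, 0.2, 0.6]
gripper_width: 0.0877
gripper_force: 0.0
```

```bash
python3 -c "
from h import *
info();go(.331,-.291,.2,-90)"
```

```text
t 0.77 tcp [ 0.3304 -0.2889  0.2011] rot [ 1.7999e+02  3.0000e-02 -1.0239e+02] w 0.0877 F [0.5 0.2 0.6] g 0.0
shift [ 0.004  -0.002   0.0022] turn -0.1442 dist mm 2 t 0.77
```

Request:
play_rows:
  rows:
    - [[0, 0.004, -0.002, 0.0, -0.144], [0, 0.004, -0.002, 0.0, -0.144], [0, 0.004, -0.002, 0.0, -0.144], [0, 0.004, -0.002, 0.0, -0.144], [0, 0.004, -0.002, 0.0, -0.144], [0, 0.004, -0.002, 0.0, -0.144], [0, 0.004, -0.002, 0.0, -0.144], [0, 0.004, -0.002, 0.0, -0.144]]

```text
time_s: 1.43
tcp_pos: [0.3315, -0.2939, 0.2014]
eef_rot: [180.0, 0.0, -90.6]
contact_force: [-0.6, -0.2, 0.4]
gripper_width: 0.0874
gripper_force: 0.0
```

```bash
python3 -c "
from h import *
info(); i=r.camera_info('wrist'); print(i['fovy'],np.round(i['pose'],4).tolist()); im=r.capture('wrist'); cv2.imwrite('pics/w1.png',im[:,:,::-1])
print(proj('wrist',[[.331,-.291,.026]],i))
"
```

```text
t 1.43 tcp [ 0.3315 -0.2939  0.2014] rot [ 1.7998e+02  1.0000e-02 -9.0560e+01] w 0.0874 F [-0.6 -0.2  0.4] g 0.0
71.76085613273585 [[-0.9999, 0.0101, 0.0033, 0.3305], [0.0106, 0.9532, 0.302, -0.376], [-0.0001, 0.302, -0.9533, 0.3598], [0.0, 0.0, 0.0, 1.0]]
[[255.72484987 173.76979144]]
```

View pics/w1.png

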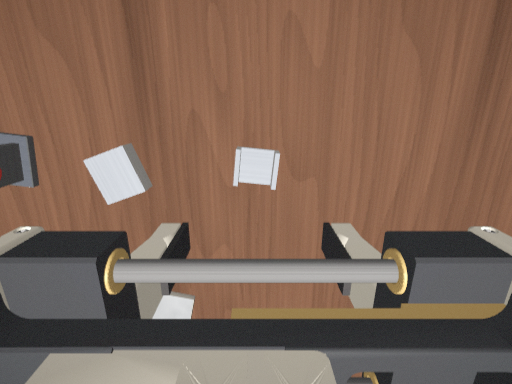

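```bash
cat >> h.py <<'E'
def meas(n,z,box,info,im,smax=60,vmin=150):
    """min-area rect of the bright grey blob inside pixel box, cast to plane z: centre, sides, yaw of edges"""
    x0,y0,x1,y1=box; h=cv2.cvtColor(im[y0:y1,x0:x1],cv2.COLOR_RGB2HSV)
    m=(h[...,1]<smax)&(h[...,2]>vmin); c,_=rect(m)
    q=ray(n,c+[x0,y0],z,info); rr=cv2.minAreaRect((q*1e4).astype(np.float32)); b=cv2.boxPoints(rr)/1e4
    e=np.roll(b,-1,0)-b
    print("c",np.round(np.array(rr[0])/1e4,4),"edges",[(round(1e3*np.linalg.norm(v),1),round(np.degrees(np.arctan2(v[1],v[0]))%180,1)) for v in e[:2]])
    return c+[x0,y0]
E
python3 -c "
from h import *
i=r.camera_info('wrist');im=cv2.imread('pics/w1.png')[:,:,::-1]
h=cv2.cvtColor(im,cv2.COLOR_RGB2HSV); print(h[165,225:290].tolist()[::4], h[175,110].tolist(),h[160,142].tolist())
meas('wrist',.026,(215,130,300,205),i,im)
meas('wrist',.026,(75,130,165,215),i,im)
cv2.imwrite('pics/c2.png',cv2.resize(im[130:220,75:300,::-1],None,fx=3.5,fy=3.5,interpolation=2))
"
```

```text
[[11, 116, 149], [11, 108, 153], [12, 104, 147], [107, 10, 223], [108, 11, 227], [108, 11, 226], [108, 11, 226], [109, 9, 224], [108, 11, 225], [111, 11, 224], [108, 11, 224], [108, 11, 223], [23, 7, 151], [109, 9, 222], [11, 116, 149], [12, 114, 146], [10, 117, 140]] [108, 11, 222] [11, 110, 139]
c [ 0.331  -0.2985] edges [(np.float32(56.9), np.float32(174.3)), (np.float32(52.5), np.float32(84.3))]
c [ 0.5147 -0.2902] edges [(np.float32(65.9), np.float32(109.3)), (np.float32(57.5), np.float32(19.3))]
```

View pics/c2.png

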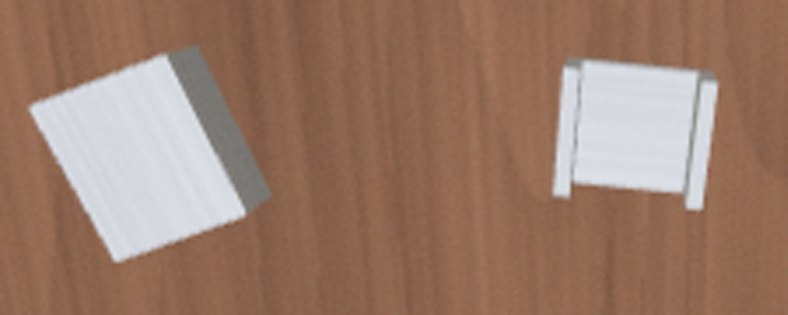

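```bash
python3 -c "
from h import *
i=r.camera_info('wrist')
p=np.array([(553,195),(704,210),(717,81),(565,67)])/3.5+[75,130]
q=ray('wrist',p,.026,i);print(q.round(4),q.mean(0));e=np.roll(q,-1,0)-q;print([(round(1e3*np.hypot(*v),1),round(np.degrees(np.arctan2(v[1],v[0]))%180,1)) for v in e])
x,y=q.mean(0); go(x,y,.1,-95.5)
"
```

```text
[[ 0.3611 -0.2751]
 [ 0.3043 -0.2686]
 [ 0.3002 -0.3175]
 [ 0.355  -0.3232]] [ 0.33015523 -0.29609795]
[(np.float64(57.1), np.float64(173.5)), (np.float64(49.1), np.float64(85.3)), (np.float64(55.1), np.float64(174.1)), (np.float64(48.4), np.float64(82.8))]
shift [0.0045 0.0028 0.2029] turn 0.0578 dist mm 101 t 1.48
```

Request:
play_rows:
  rows:
    - [[0, 0.0045, 0.003, 0.05, 0.063], [0, 0.0045, 0.003, 0.13, 0.063], [0, 0.0045, 0.003, 0.21, 0.063], [0, 0.0045, 0.003, 0.28, 0.063], [0, 0.0045, 0.003, 0.34, 0.063], [0, 0.0045, 0.003, 0.38, 0.063], [0, 0.0045, 0.003, 0.392, 0.063], [0, 0.0045, 0.003, 0.392, 0.063]]

```text
time_s: 2.15
tcp_pos: [0.3291, -0.2957, 0.0042]
eef_rot: [179.8, 0.0, -95.9]
contact_force: [0.1, -0.2, 0.5]
gripper_width: 0.0873
gripper_force: 0.0
```

```bash
python3 -c "
from h import *
info();go(.3302,-.2961,.005,-96)
"
```

```text
t 2.15 tcp [ 0.3291 -0.2957  0.0042] rot [ 1.7979e+02  4.0000e-02 -9.5900e+01] w 0.0873 F [ 0.1 -0.2  0.5] g 0.0
shift [ 0.0006 -0.0022 -0.0015] turn 0.0011 dist mm 1 t 2.15
```

Request:
play_rows:
  rows:
    - [[1, 0, 0, 0, 0], [1, 0, 0, 0, 0], [1, 0, 0, 0, 0], [1, 0, 0, 0, 0], [1, 0, 0, 0, 0], [1, 0, 0, 0, 0], [1, 0, 0, 0, 0], [1, 0, 0, 0, 0]]
  squeeze: 20

```text
time_s: 2.82
tcp_pos: [0.3308, -0.2961, 0.0063]
eef_rot: [-179.9, -0.0, -95.9]
contact_force: [-1.5, 1.8, 8.7]
gripper_width: 0.0561
gripper_force: 20.0
```

Request:
play_rows:
  rows:
    - [[1, 0, 0, -0.03, 0], [1, 0, 0, -0.08, 0], [1, 0, 0, -0.15, 0], [1, 0, 0, -0.2, 0], [1, 0, 0, -0.25, 0], [1, 0, 0, -0.28, 0], [1, 0, 0, -0.3, 0], [1, 0, 0, -0.3, 0]]

```text
time_s: 3.48
tcp_pos: [0.3311, -0.2962, 0.1577]
eef_rot: [-179.8, -0.1, -95.9]
contact_force: [0.9, -0.8, -2.8]
gripper_width: 0.0561
gripper_force: 20.0
```

```bash
python3 -c "
from h import *
info()
i=r.camera_info('top');im=r.capture('top')
h=cv2.cvtColor(im,cv2.COLOR_RGB2HSV)
m=(h[...,1]<60)&(h[...,2]>150); m[:, :180]=0;m[:,330:]=0;m[:140]=0;m[260:]=0
c,_=rect(m); ap=cv2.approxPolyDP(c,4,True)[:,0]; print(ap.tolist())
cv2.imwrite('pics/board.png',cv2.resize(im[140:260,180:330,::-1],None,fx=5,fy=5,interpolation=2))
"
```

```text
t 3.48 tcp [ 0.3311 -0.2962  0.1577] rot [-1.7978e+02 -5.0000e-02 -9.5860e+01] w 0.0561 F [ 0.9 -0.8 -2.8] g 20.0
[[204, 161], [191, 231], [306, 250], [315, 178]]
```

View pics/board.png

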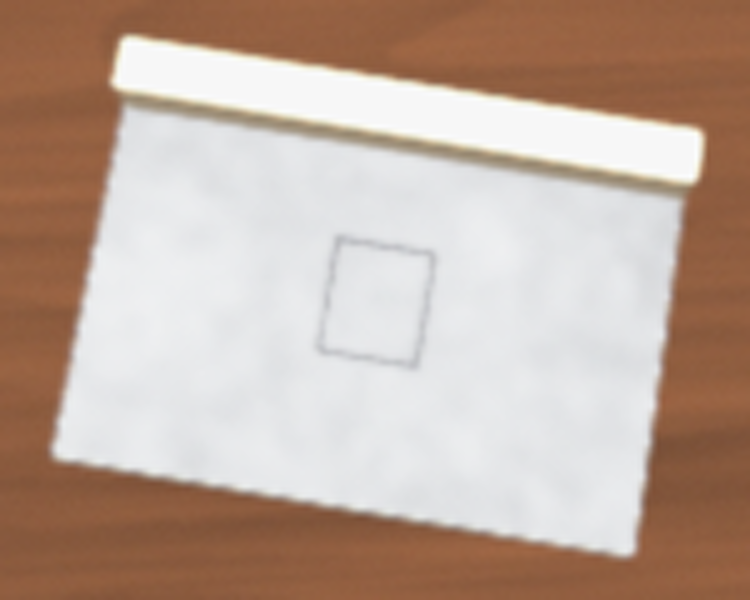

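```bash
cat >> h.py <<'E'
def quad(q):
    e=np.roll(q,-1,0)-q; print("c",q.mean(0).round(4),[(round(1e3*np.hypot(*v),1),round(np.degrees(np.arctan2(v[1],v[0]))%180,1)) for v in e])
E
python3 -c "
from h import *
p=np.array([(338,237),(435,254),(416,367),(320,352)])/5+[180,140]
quad(ray('top',p-.4,.012))
p=np.array([(118,36),(704,128),(695,185),(112,90)])/5+[180,140]
quad(ray('top',p-.4,.05))
p=np.array([(53,460),(635,556)])/5+[180,140]
quad(ray('top',p-.4,.012))
go(.558,.028,.16,-101.3)
"
```

```text
c [0.5606 0.0308] [(np.float64(48.1), np.float64(76.5)), (np.float64(56.4), np.float64(167.0)), (np.float64(46.8), np.float64(77.7)), (np.float64(57.4), np.float64(168.2))]
c [0.6456 0.0123] [(np.float64(282.5), np.float64(77.4)), (np.float64(28.3), np.float64(166.0)), (np.float64(279.6), np.float64(77.1)), (np.float64(27.0), np.float64(172.2))]
c [0.4626 0.053 ] [(np.float64(279.8), np.float64(77.3)), (np.float64(279.8), np.float64(77.3))]
shift [-0.691  -0.3863 -0.0076] turn 0.063 dist mm 396 t 3.53
```

```bash
python3 -c "
from h import *
go(.55,-.03,.2,-102.7)
"
```

```text
shift [-0.5739 -0.3823 -0.0876] turn 0.0793 dist mm 348 t 3.53
```

Request:
play_rows:
  rows:
    - [[1, -0.57, -0.38, -0.087, 0.079], [1, -0.57, -0.38, -0.087, 0.079], [1, -0.57, -0.38, -0.087, 0.079], [1, -0.57, -0.38, -0.087, 0.079], [1, -0.57, -0.38, -0.087, 0.079], [1, -0.57, -0.38, -0.087, 0.079], [1, -0.57, -0.38, -0.087, 0.079], [1, -0.57, -0.38, -0.087, 0.079]]

```text
time_s: 4.2
tcp_pos: [0.5374, -0.0433, 0.1954]
eef_rot: [179.9, -0.0, -102.7]
contact_force: [1.3, -0.9, -2.2]
gripper_width: 0.0559
gripper_force: 20.0
```

Request:
play_rows:
  rows:
    - [[1, 0, 0, 0, 0], [1, 0, 0, 0, 0], [1, 0, 0, 0, 0], [1, 0, 0, 0, 0], [1, 0, 0, 0, 0], [1, 0, 0, 0, 0], [1, 0, 0, 0, 0], [1, 0, 0, 0, 0]]

```text
time_s: 4.87
tcp_pos: [0.5371, -0.0457, 0.1971]
eef_rot: [-180.0, 0.0, -102.7]
contact_force: [-0.4, -0.6, -2.6]
gripper_width: 0.0562
gripper_force: 20.0
```

```bash
python3 -c "
from h import *
info(); i=r.camera_info('wrist'); im=r.capture('wrist'); cv2.imwrite('pics/w3.png',im[:,:,::-1]);np.save('w3.npy',i)
a=np.radians(-12.7);R=np.array([[np.cos(a),-np.sin(a)],[np.sin(a),np.cos(a)]])
q=np.array([[-28,-24],[28,-24],[28,24],[-28,24]])/1e3@R.T+[.5603,.0311]
print(proj('wrist',np.c_[q,[.012]*4],i).round(1).tolist())
cv2.imwrite('pics/w3z.png',cv2.resize(im[60:210,130:380,::-1],None,fx=3,fy=3,interpolation=2))
"
```

```text
t 4.87 tcp [ 0.5371 -0.0457  0.1971] rot [-1.7998e+02  1.0000e-02 -1.0271e+02] w 0.0562 F [-0.4 -0.6 -2.6] g 20.0
[[271.4, 209.2], [231.2, 209.2], [232.1, 240.1], [270.9, 240.0]]
```

View pics/w3z.png

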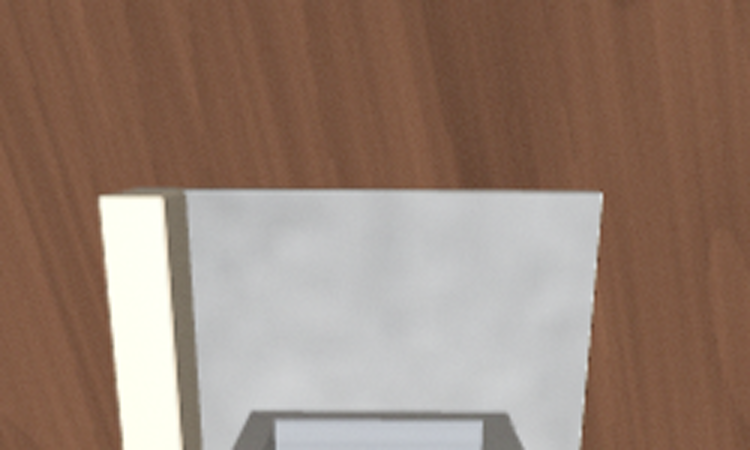

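```bash
python3 -c "
from h import *
i=np.load('w3.npy',allow_pickle=True).item()
f=lambda P,z: ray('wrist',np.array(P)/3+[130-.3,60-.3],z,i)
F=f([(602,192),(580,450),(187,192),(202,450)],.012);T=f([(100,195),(166,195),(181,450)],.05)
a=np.radians(-12.7);ux=np.array([np.cos(a),np.sin(a)]);uy=np.array([-np.sin(a),np.cos(a)])
c=np.array([.5603,.0311])
print('board coords mm (exp x -100,-100,75,75; y -140)',((F-c)@np.c_[ux,uy]*1e3).round(1).tolist())
print('exp x 100,75,75',((T-c)@np.c_[ux,uy]*1e3).round(1).tolist())
"
```

```text
board coords mm (exp x -100,-100,75,75; y -140) [[-100.2, -139.6], [-99.8, -23.1], [74.0, -139.7], [75.5, -23.3]]
exp x 100,75,75 [[97.7, -141.2], [73.0, -141.1], [75.2, -38.6]]
```

```bash
python3 -c "
from h import *
go(.5603,.0311,.06,-102.5)
"
```

```text
shift [-0.1598 -0.0113  0.2741] turn -0.0023 dist mm 159 t 4.92
```

Request:
play_rows:
  rows:
    - [[1, -0.08, -0.006, 0.05, -0.002], [1, -0.14, -0.011, 0.1, -0.002], [1, -0.16, -0.011, 0.16, -0.002], [1, -0.16, -0.011, 0.22, -0.002], [1, -0.16, -0.011, 0.26, -0.002], [1, -0.16, -0.011, 0.275, -0.002], [1, -0.16, -0.011, 0.275, -0.002], [1, -0.16, -0.011, 0.275, -0.002]]

```text
time_s: 5.58
tcp_pos: [0.5609, 0.0315, 0.0601]
eef_rot: [-180.0, -0.0, -102.5]
contact_force: [-0.4, 0.6, -1.5]
gripper_width: 0.0559
gripper_force: 20.0
```

```bash
python3 -c "
from h import *
info();go(.5603,.0311,.018,-102.5)
"
```

```text
t 5.58 tcp [0.5609 0.0315 0.0601] rot [-1.7996e+02 -1.0000e-02 -1.0248e+02] w 0.0559 F [-0.4  0.6 -1.5] g 20.0
shift [0.001  0.0009 0.0842] turn 0.0002 dist mm 42 t 5.58
```

Request:
play_rows:
  rows:
    - [[1, 0, 0, 0.04, 0], [1, 0, 0, 0.06, 0], [1, 0, 0, 0.075, 0], [1, 0, 0, 0.08, 0], [1, 0, 0, 0.084, 0], [1, 0, 0, 0.085, 0], [1, 0, 0, 0.085, 0], [1, 0, 0, 0.085, 0]]

```text
time_s: 6.25
tcp_pos: [0.5602, 0.0315, 0.0183]
eef_rot: [-180.0, -0.0, -102.5]
contact_force: [-2.8, -0.5, 5.8]
gripper_width: 0.0561
gripper_force: 20.0
```

Request:
play_rows:
  rows:
    - [[0.15, 0, 0, 0, 0], [0.15, 0, 0, 0, 0], [0.15, 0, 0, 0, 0], [0.15, 0, 0, 0, 0], [0.15, 0, 0, 0, 0], [0.15, 0, 0, 0, 0], [0.15, 0, 0, 0, 0], [0.15, 0, 0, 0, 0]]

```text
time_s: 6.92
tcp_pos: [0.5602, 0.0316, 0.0168]
eef_rot: [180.0, -0.0, -102.5]
contact_force: [0.1, -0.5, 0.3]
gripper_width: 0.0745
gripper_force: 0.0
```

```bash
python3 -c "
from h import *
info();go(.5147,-.2902,.2,19.3-180)
"
```

```text
t 6.92 tcp [0.5602 0.0316 0.0168] rot [ 179.99   -0.   -102.49] w 0.0745 F [ 0.1 -0.5  0.3] g 0.0
shift [ 0.6481 -0.0504 -0.3664] turn 0.6773 dist mm 373 t 6.92
```

Request:
play_rows:
  rows:
    - [[0.15, 0, 0, -0.04, 0], [0.15, 0, 0, -0.1, 0], [0.15, 0, 0, -0.17, 0], [0, 0, 0, -0.25, 0], [0, 0, 0, -0.32, 0], [0, 0, 0, -0.37, 0], [0, 0, 0, -0.37, 0], [0, 0, 0, -0.37, 0]]

```text
time_s: 7.58
tcp_pos: [0.561, 0.032, 0.2036]
eef_rot: [-179.8, 0.1, -102.5]
contact_force: [-0.3, 0.5, -0.7]
gripper_width: 0.0872
gripper_force: 0.0
```

```bash
python3 -c "
from h import *
info(); i=r.camera_info('wrist'); im=r.capture('wrist');np.save('w4.npy',i)
cv2.imwrite('pics/w4z.png',cv2.resize(im[120:220,160:350,::-1],None,fx=4,fy=4,interpolation=2))
go(.5147,-.2902,.15,-160.7)
"
```

```text
t 7.58 tcp [0.561  0.032  0.2036] rot [-1.7982e+02  1.3000e-01 -1.0249e+02] w 0.0872 F [-0.3  0.5 -0.7] g 0.0
shift [ 0.6482 -0.0509  0.1039] turn 0.6772 dist mm 329 t 7.63
```

View pics/w4z.png

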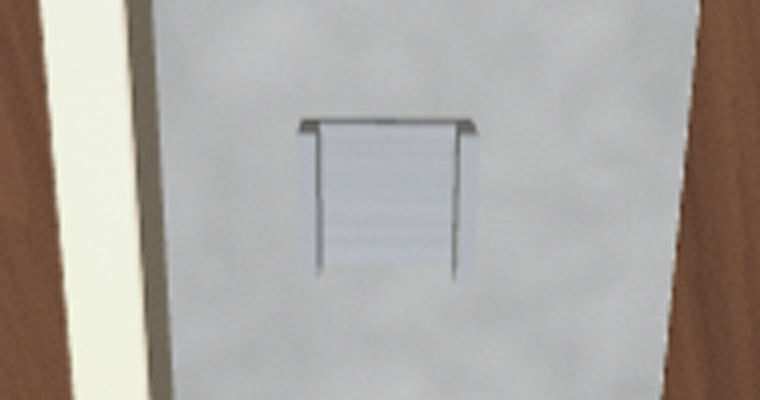

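```bash
python3 -c "
from h import *
i=np.load('w4.npy',allow_pickle=True).item()
f=lambda P,z: ray('wrist',np.array(P)/4+[160-.4,120-.4],z,i)
a=np.radians(-12.5);U=np.array([[np.cos(a),-np.sin(a)],[np.sin(a),np.cos(a)]]);c=np.array([.5603,.0311])
q=f([(300,133),(477,133),(473,281),(303,279)],.038);quad(q);print(((q-c)@U*1e3).round(1).tolist())
q=f([(303,121),(473,121)],.012);print(((q-c)@U*1e3).round(1).tolist())
q=f([(153,0),(172,390),(698,10),(665,370)],.012);print('75,-100',((q-c)@U*1e3).round(1).tolist())
"
```

```text
c [0.5594 0.0302] [(np.float64(54.3), np.float64(167.5)), (np.float64(47.7), np.float64(77.5)), (np.float64(54.5), np.float64(166.8)), (np.float64(47.1), np.float64(77.3))]
[[26.4, -24.8], [-27.9, -24.7], [-27.9, 23.0], [26.6, 22.3]]
[[27.4, -24.2], [-28.7, -24.2]]
75,-100 [[74.5, -62.9], [76.7, 72.4], [-99.8, -59.7], [-99.1, 64.6]]
```

Request:
play_rows:
  rows:
    - [[0, 0.648, -0.051, 0.1, 0.66], [0, 0.648, -0.051, 0.1, 0.66], [0, 0.648, -0.051, 0.1, 0.66], [0, 0.648, -0.051, 0.1, 0.66], [0, 0.648, -0.051, 0.1, 0.66], [0, 0.648, -0.051, 0.1, 0.66], [0, 0.648, -0.051, 0.1, 0.66], [0, 0.648, -0.051, 0.1, 0.66]]

```text
time_s: 8.3
tcp_pos: [0.5132, -0.2921, 0.1496]
eef_rot: [179.9, -0.2, -159.6]
contact_force: [0.6, -0.3, -0.6]
gripper_width: 0.0873
gripper_force: 0.0
```

```bash
python3 -c "
from h import *
info(); go(.5147,-.2902,.15,-160.7)
"
```

```text
t 8.3 tcp [ 0.5132 -0.2921  0.1496] rot [ 1.7989e+02 -1.5000e-01 -1.5960e+02] w 0.0873 F [ 0.6 -0.3 -0.6] g 0.0
shift [-0.0041  0.0026 -0.0009] turn 0.0128 dist mm 2 t 8.3
```

```bash
python3 -c "
from h import *
i=r.camera_info('wrist'); im=r.capture('wrist')
p=proj('wrist',[[.5147,-.2902,.026]],i)[0];print(p)
x,y=map(int,p); meas('wrist',.026,(x-65,y-65,x+65,min(y+65,222)),i,im)
cv2.imwrite('pics/w5.png',im[:,:,::-1])
"
```

```text
[256.30836238 185.08016779]
c [ 0.5142 -0.2901] edges [(np.float32(64.7), np.float32(110.1)), (np.float32(57.8), np.float32(20.1))]
```

```bash
python3 -c "
from h import *
go(.5143,-.2901,.008,-160.2)
"
```

```text
shift [-0.0092  0.0103  0.2802] turn -0.0001 dist mm 140 t 8.35
```

Request:
play_rows:
  rows:
    - [[0, -0.009, 0.01, 0.02, 0], [0, -0.009, 0.01, 0.06, 0], [0, -0.009, 0.01, 0.12, 0], [0, -0.009, 0.01, 0.18, 0], [0, -0.009, 0.01, 0.2, 0], [0, -0.009, 0.01, 0.2, 0], [0, -0.009, 0.01, 0.2, 0], [0, -0.009, 0.01, 0.2, 0]]

```text
time_s: 9.02
tcp_pos: [0.5185, -0.284, 0.0531]
eef_rot: [-179.9, 0.1, -159.2]
contact_force: [-1.2, 1.0, 0.4]
gripper_width: 0.0881
gripper_force: 0.0
```

```bash
python3 -c "
from h import *
info();go(.5143,-.2901,.008,-160.2)
"
```

```text
t 9.02 tcp [ 0.5185 -0.284   0.0531] rot [-1.7993e+02  6.0000e-02 -1.5916e+02] w 0.0881 F [-1.2  1.   0.4] g 0.0
shift [ 0.0123 -0.0084  0.0902] turn 0.0121 dist mm 46 t 9.02
```

Request:
play_rows:
  rows:
    - [[0, 0.012, -0.0085, 0, 0.012], [0, 0.012, -0.0085, 0.01, 0.012], [0, 0.012, -0.0085, 0.04, 0.012], [0, 0.012, -0.0085, 0.07, 0.012], [0, 0.012, -0.0085, 0.09, 0.012], [0, 0.012, -0.0085, 0.09, 0.012], [0, 0.012, -0.0085, 0.09, 0.012], [0, 0.012, -0.0085, 0.09, 0.012]]

```text
time_s: 9.68
tcp_pos: [0.5139, -0.2903, 0.0076]
eef_rot: [-180.0, 0.0, -160.2]
contact_force: [0.0, -0.1, -0.4]
gripper_width: 0.0877
gripper_force: 0.0
```

```bash
python3 -c "
from h import *
info();go(.5143,-.2901,.008,-160.2)
"
```

```text
t 9.68 tcp [ 0.5139 -0.2903  0.0076] rot [-1.7996e+02  4.0000e-02 -1.6024e+02] w 0.0877 F [ 0.  -0.1 -0.4] g 0.0
shift [-0.0009  0.0001 -0.0008] turn -0.0004 dist mm 1 t 9.68
```

Request:
play_rows:
  rows:
    - [[1, 0, 0, 0, 0], [1, 0, 0, 0, 0], [1, 0, 0, 0, 0], [1, 0, 0, 0, 0], [1, 0, 0, 0, 0], [1, 0, 0, 0, 0], [1, 0, 0, 0, 0], [1, 0, 0, 0, 0]]
  squeeze: 30

```text
time_s: 10.35
tcp_pos: [0.5136, -0.2901, 0.0072]
eef_rot: [-180.0, 0.0, -160.2]
contact_force: [-0.6, 0.7, 5.2]
gripper_width: 0.0633
gripper_force: 30.0
```

Request:
play_rows:
  rows:
    - [[1, 0, 0, -0.03, 0], [1, 0, 0, -0.08, 0], [1, 0, 0, -0.14, 0], [1, 0, 0, -0.2, 0], [1, 0, 0, -0.24, 0], [1, 0, 0, -0.26, 0], [1, 0, 0, -0.26, 0], [1, 0, 0, -0.26, 0]]

```text
time_s: 11.02
tcp_pos: [0.5128, -0.2897, 0.1358]
eef_rot: [179.9, -0.0, -160.3]
contact_force: [-0.2, 0.4, -3.0]
gripper_width: 0.0631
gripper_force: 30.0
```

```bash
python3 -c "
from h import *
info();a=np.radians(-12.5);d=17*np.array([np.cos(a),np.sin(a)])/1e3
x,y=np.array([.5600,.0307])+d; print(x,y); go(x,y,.14,-192.5)
"
```

```text
t 11.02 tcp [ 0.5128 -0.2897  0.1358] rot [ 1.7994e+02 -2.0000e-02 -1.6027e+02] w 0.0631 F [-0.2  0.4 -3. ] g 30.0
0.576597032121039 0.027020526563052254
shift [-0.334   0.5531 -0.0083] turn 0.375 dist mm 323 t 11.02
```

Request:
play_rows:
  rows:
    - [[1, -0.04, 0.066, -0.008, 0.06], [1, -0.08, 0.132, -0.008, 0.12], [1, -0.13, 0.215, -0.008, 0.18], [1, -0.18, 0.298, -0.008, 0.24], [1, -0.22, 0.364, -0.008, 0.3], [1, -0.26, 0.43, -0.008, 0.34], [1, -0.3, 0.497, -0.008, 0.375], [1, -0.334, 0.553, -0.008, 0.375]]

```text
time_s: 11.68
tcp_pos: [0.5758, 0.0288, 0.1383]
eef_rot: [-179.9, -0.2, 167.3]
contact_force: [0.0, -0.5, -3.1]
gripper_width: 0.0635
gripper_force: 30.0
```

Request:
play_rows:
  rows:
    - [[1, 0, 0, 0, 0], [1, 0, 0, 0, 0], [1, 0, 0, 0, 0], [1, 0, 0, 0, 0], [1, 0, 0, 0, 0], [1, 0, 0, 0, 0], [1, 0, 0, 0, 0], [1, 0, 0, 0, 0]]

```text
time_s: 12.35
tcp_pos: [0.577, 0.026, 0.141]
eef_rot: [180.0, 0.0, 167.5]
contact_force: [0.4, 0.3, -2.4]
gripper_width: 0.0639
gripper_force: 30.0
```

```bash
python3 -c "
from h import *
info(); go(.5766,.027,.06,-192.5)
i=r.camera_info('wrist'); im=r.capture('wrist');np.save('w6.npy',i)
cv2.imwrite('pics/w6.png',im[:,:,::-1])
"
```

```text
t 12.35 tcp [0.577 0.026 0.141] rot [1.7999e+02 1.0000e-02 1.6747e+02] w 0.0639 F [ 0.4  0.3 -2.4] g 30.0
shift [0.0013 0.0018 0.1619] turn -0.0004 dist mm 81 t 12.35
```

View pics/w6.png

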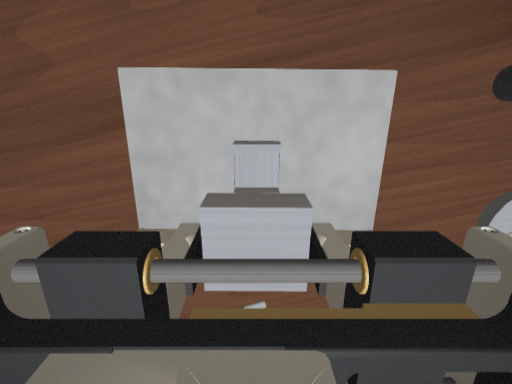

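```bash
python3 -c "
from h import *
i=np.load('w6.npy',allow_pickle=True).item();im=cv2.imread('pics/w6.png');g=im[...,1].astype(int)
print(g[185:225,256].tolist()); print(g[215,195:215].tolist(),g[215,300:318].tolist()); print(g[140:147,250].tolist(),g[165,228:240].tolist(),g[165,275:286].tolist())
a=np.radians(-12.5);U=np.array([[np.cos(a),-np.sin(a)],[np.sin(a),np.cos(a)]]);c=np.array([.5600,.0307])
for z in(.157,.159,.161):print(((ray('wrist',[(256,207),(202.5,215),(310,215)],z,i)-c)@U*1e3).round(1).tolist())
print(((ray('wrist',[(256,141.5),(234,165),(280,165)],.038,i)-c)@U*1e3).round(1).tolist())
"
```

```text
[171, 166, 136, 94, 92, 94, 93, 94, 96, 92, 95, 97, 96, 95, 94, 93, 93, 95, 94, 98, 97, 97, 129, 167, 173, 172, 168, 169, 170, 173, 172, 173, 174, 175, 173, 175, 175, 174, 173, 171]
[166, 167, 167, 168, 169, 172, 170, 169, 170, 173, 171, 170, 170, 173, 171, 171, 169, 171, 170, 171] [174, 172, 173, 174, 174, 173, 171, 171, 173, 174, 173, 171, 168, 167, 168, 168, 169, 170]
[151, 103, 89, 96, 135, 168, 166] [171, 170, 172, 169, 167, 166, 148, 165, 170, 171, 171, 167] [174, 174, 173, 171, 148, 170, 171, 170, 171, 173, 172]
[[-8.8, -0.6], [-3.9, -31.7], [-3.7, 30.7]]
[[-9.6, -0.6], [-4.7, -31.3], [-4.6, 30.3]]
[[-10.3, -0.6], [-5.6, -30.8], [-5.5, 29.8]]
[[-30.7, -0.3], [-7.3, -22.4], [-7.2, 23.8]]
```

Request:
play_rows:
  rows:
    - [[1, 0.001, 0.002, 0.03, 0], [1, 0.001, 0.002, 0.08, 0], [1, 0.001, 0.002, 0.13, 0], [1, 0.001, 0.002, 0.16, 0], [1, 0.001, 0.002, 0.18, 0], [1, 0.001, 0.002, 0.19, 0], [1, 0.001, 0.002, 0.19, 0], [1, 0.001, 0.002, 0.19, 0]]

```text
time_s: 13.07
tcp_pos: [0.5774, 0.0278, 0.0465]
eef_rot: [180.0, 0.0, 167.5]
contact_force: [0.1, 0.1, -2.6]
gripper_width: 0.0635
gripper_force: 30.0
```

```bash
python3 -c "
from h import *
info(); go(.5766,.027,.0257,-192.5)
"
```

```text
t 13.07 tcp [0.5774 0.0278 0.0465] rot [1.7999e+02 5.0000e-02 1.6754e+02] w 0.0635 F [ 0.1  0.1 -2.6] g 30.0
shift [ 0.0013 -0.0019  0.0416] turn 0.0005 dist mm 21 t 13.07
```

Request:
play_rows:
  rows:
    - [[1, 0.001, 0, 0.008, 0], [1, 0.001, 0, 0.016, 0], [1, 0.001, 0, 0.024, 0], [1, 0.001, 0, 0.03, 0], [1, 0.001, 0, 0.035, 0], [1, 0.001, 0, 0.039, 0], [1, 0.001, 0, 0.041, 0], [1, 0.001, 0, 0.041, 0]]

```text
time_s: 13.73
tcp_pos: [0.5763, 0.0278, 0.0253]
eef_rot: [-180.0, -0.0, 167.5]
contact_force: [-0.1, 0.3, -2.9]
gripper_width: 0.0632
gripper_force: 30.0
```

```bash
python3 -c "
from h import *
info(); go(.5766,.027,.0257,-192.5)
"
```

```text
t 13.73 tcp [0.5763 0.0278 0.0253] rot [-1.7999e+02 -1.0000e-02  1.6754e+02] w 0.0632 F [-0.1  0.3 -2.9] g 30.0
shift [-0.0009 -0.0014 -0.0007] turn 0.0004 dist mm 1 t 13.73
```

Request:
play_rows:
  rows:
    - [[1, 0, 0, 0.001, 0], [1, 0, 0, 0.002, 0], [1, 0, 0, 0.003, 0], [1, 0, 0, 0.003, 0], [1, 0, 0, 0.003, 0], [1, 0, 0, 0.003, 0], [1, 0, 0, 0.003, 0], [1, 0, 0, 0.003, 0]]

```text
time_s: 14.4
tcp_pos: [0.5765, 0.0278, 0.0252]
eef_rot: [180.0, 0.0, 167.5]
contact_force: [-4.5, 1.0, 9.0]
gripper_width: 0.063
gripper_force: 30.0
```

Contact. Release gently and rise.

Request:
play_rows:
  rows:
    - [[0.15, 0, 0, 0, 0], [0.15, 0, 0, 0, 0], [0.15, 0, 0, 0, 0], [0.15, 0, 0, 0, 0], [0.15, 0, 0, 0, 0], [0.1, 0, 0, 0, 0], [0.1, 0, 0, 0, 0], [0.1, 0, 0, 0, 0]]

```text
time_s: 15.07
tcp_pos: [0.5763, 0.0278, 0.0238]
eef_rot: [-180.0, -0.0, 167.5]
contact_force: [0.9, -0.1, 0.4]
gripper_width: 0.0784
gripper_force: 0.0
```

Request:
play_rows:
  rows:
    - [[0.1, 0, 0, -0.04, 0], [0.1, 0, 0, -0.1, 0], [0.1, 0, 0, -0.16, 0], [0, 0, 0, -0.22, 0], [0, 0, 0, -0.28, 0], [0, 0, 0, -0.3, 0], [0, 0, 0, -0.3, 0], [0, 0, 0, -0.3, 0]]

```text
time_s: 15.73
tcp_pos: [0.5763, 0.0279, 0.1741]
eef_rot: [179.9, 0.0, 167.5]
contact_force: [-0.0, -0.4, -0.4]
gripper_width: 0.0875
gripper_force: 0.0
```

```bash
python3 -c "
from h import *
info(); i=r.camera_info('wrist'); im=r.capture('wrist');np.save('w7.npy',i)
s=r.capture('scene');j=r.camera_info('scene');u,v=map(int,proj('scene',[[.56,.03,.03]],j)[0])
A=cv2.resize(im[110:220,180:330,::-1],(600,440),interpolation=2);B=cv2.resize(s[v-40:v+40,u-50:u+50,::-1],(0,0),fx=2,fy=2,interpolation=2)
o=np.zeros((440,800,3),np.uint8);o[:,:600]=A;o[:160,600:]=B;cv2.imwrite('pics/w7z.png',o)
go(.534,.311,.15,-192.5)
"
```

```text
t 15.73 tcp [0.5763 0.0279 0.1741] rot [1.7994e+02 5.0000e-02 1.6751e+02] w 0.0875 F [-0.  -0.4 -0.4] g 0.0
shift [0.2036 0.5353 0.0451] turn 0.0001 dist mm 287 t 15.83
```

View pics/w7z.png

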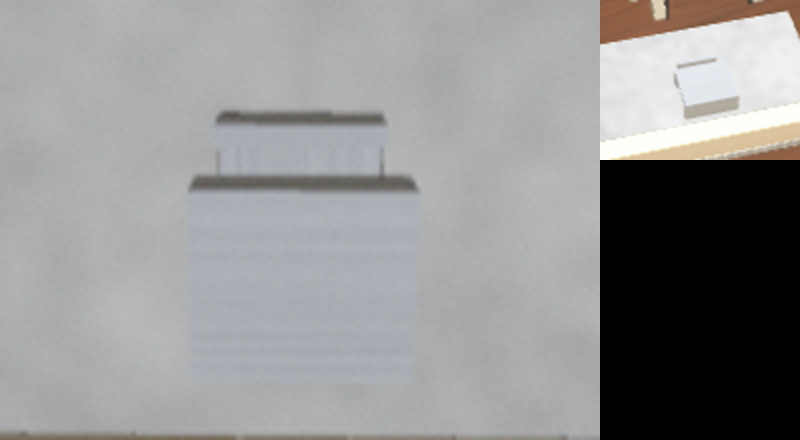

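```bash
python3 -c "
from h import *
i=np.load('w7.npy',allow_pickle=True).item()
f=lambda P,z: ray('wrist',np.array(P)/4+[180-.4,110-.4],z,i)
a=np.radians(-12.5);U=np.array([[np.cos(a),-np.sin(a)],[np.sin(a),np.cos(a)]]);c=np.array([.5600,.0307])
q=f([(188,191),(417,190),(414,382),(192,382)],.044);quad(q);print(((q-c)@U*1e3).round(1).tolist())
q=f([(216,125),(386,124)],.038);print(((q-c)@U*1e3).round(1).tolist())
"
```

```text
c [0.5769 0.0278] [(np.float64(62.9), np.float64(77.7)), (np.float64(56.4), np.float64(168.4)), (np.float64(64.5), np.float64(77.4)), (np.float64(56.1), np.float64(166.8))]
[[-10.9, -30.7], [-11.1, 32.2], [45.3, 33.1], [45.2, -31.4]]
[[-28.1, -23.0], [-28.3, 23.8]]
```

Request:
play_rows:
  rows:
    - [[0, 0.02, 0.054, 0, 0], [0, 0.045, 0.12, 0, 0], [0, 0.07, 0.19, 0, 0], [0, 0.098, 0.26, 0, 0], [0, 0.125, 0.33, 0, 0], [0, 0.15, 0.4, 0, 0], [0, 0.17, 0.44, 0, 0], [0, 0.17, 0.44, 0, 0]]

```text
time_s: 16.5
tcp_pos: [0.5396, 0.2645, 0.1718]
eef_rot: [-179.9, -0.1, 167.7]
contact_force: [0.4, 0.0, 0.7]
gripper_width: 0.0873
gripper_force: 0.0
```

Request:
play_rows:
  rows:
    - [[0, 0.01, 0.03, 0, 0], [0, 0.02, 0.06, 0, 0], [0, 0.033, 0.09, 0, 0], [0, 0.033, 0.095, 0, 0], [0, 0.033, 0.095, 0, 0], [0, 0.033, 0.095, 0, 0], [0, 0.033, 0.095, 0, 0], [0, 0.033, 0.095, 0, 0]]

```text
time_s: 17.17
tcp_pos: [0.5351, 0.3103, 0.1739]
eef_rot: [-180.0, -0.0, 167.5]
contact_force: [-0.1, -0.4, -0.5]
gripper_width: 0.0873
gripper_force: 0.0
```

```bash
python3 -c "
from h import *
info(); i=r.camera_info('wrist'); im=r.capture('wrist');np.save('w8.npy',i)
p=proj('wrist',[[.534,.311,.036]],i)[0];x,y=map(int,p);print(p)
h=cv2.cvtColor(im,cv2.COLOR_RGB2HSV);print(h[y-2:y+3:2,x-60:x+61:8].tolist()[1])
cv2.imwrite('pics/w8z.png',cv2.resize(im[y-70:y+60,x-90:x+90,::-1],None,fx=4,fy=4,interpolation=2))
"
```

```text
t 17.17 tcp [0.5351 0.3103 0.1739] rot [-180.     -0.    167.48] w 0.0873 F [-0.1 -0.4 -0.5] g 0.0
[255.79960835 178.59872905]
[[11, 113, 142], [11, 112, 139], [11, 108, 135], [11, 110, 134], [10, 110, 135], [10, 110, 134], [111, 26, 136], [111, 25, 134], [111, 25, 133], [114, 27, 134], [11, 114, 145], [10, 115, 140], [11, 113, 138], [11, 119, 133], [150, 4, 64], [111, 27, 133]]
```

View pics/w8z.png

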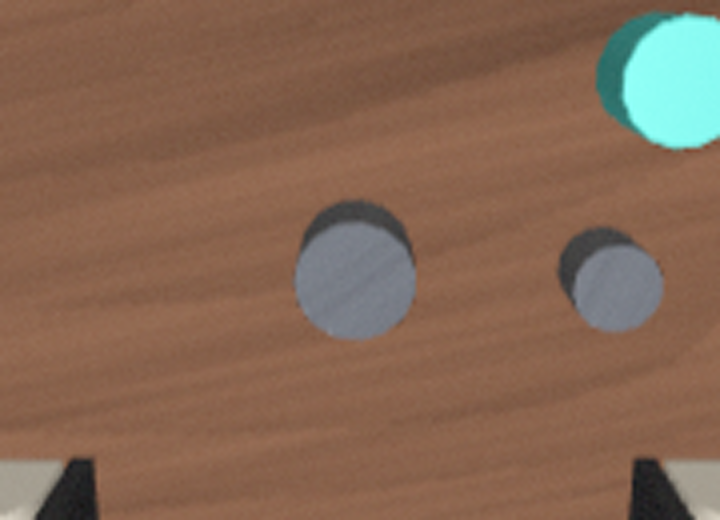

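```bash
python3 -c "
from h import *
i=np.load('w8.npy',allow_pickle=True).item()
q=ray('wrist',np.array([(356,281),(296,281),(416,281),(356,222),(356,340)])/4+[255-90-.4,178-70-.4],.036,i);print(q.round(4).tolist(),np.hypot(*(q[1]-q[2])),np.hypot(*(q[3]-q[4])),q[1:].mean(0))
x,y=q[1:].mean(0); info();go(x,y,.008,167.5)
"
```

```text
[[0.5326, 0.3087], [0.5288, 0.2918], [0.5363, 0.3256], [0.5157, 0.3125], [0.5501, 0.3048]] 0.03466794345777436 0.035296641733912434 [0.53272111 0.30868035]
t 17.22 tcp [0.5351 0.3103 0.174 ] rot [179.99   0.   167.48] w 0.0877 F [ 0.3 -0.2 -0.3] g 0.0
shift [ 0.004  -0.0043  0.332 ] turn -0.0002 dist mm 166 t 17.22
```

Request:
play_rows:
  rows:
    - [[0.32, 0.004, -0.004, 0.02, 0], [0.32, 0.004, -0.004, 0.06, 0], [0.32, 0.004, -0.004, 0.1, 0], [0.32, 0.004, -0.004, 0.14, 0], [0.32, 0.004, -0.004, 0.18, 0], [0.32, 0.004, -0.004, 0.2, 0], [0.32, 0.004, -0.004, 0.2, 0], [0.32, 0.004, -0.004, 0.2, 0]]

```text
time_s: 17.88
tcp_pos: [0.5326, 0.309, 0.0736]
eef_rot: [-179.9, -0.0, 167.5]
contact_force: [-0.4, 0.8, 0.6]
gripper_width: 0.0596
gripper_force: 0.0
```

```bash
python3 -c "
from h import *
info();go(.5327,.3087,.010,167.5)
"
```

```text
t 17.88 tcp [0.5326 0.309  0.0736] rot [-1.7994e+02 -2.0000e-02  1.6753e+02] w 0.0596 F [-0.4  0.8  0.6] g 0.0
shift [-0.0004 -0.0006  0.1273] turn 0.0003 dist mm 64 t 17.88
```

Request:
play_rows:
  rows:
    - [[0.32, 0, 0, 0.03, 0], [0.32, 0, 0, 0.07, 0], [0.32, 0, 0, 0.1, 0], [0.32, 0, 0, 0.12, 0], [0.32, 0, 0, 0.127, 0], [0.32, 0, 0, 0.127, 0], [0.32, 0, 0, 0.127, 0], [0.32, 0, 0, 0.127, 0]]

```text
time_s: 18.55
tcp_pos: [0.5333, 0.31, 0.0116]
eef_rot: [179.9, 0.1, 167.5]
contact_force: [0.5, -0.5, -0.0]
gripper_width: 0.0599
gripper_force: 0.0
```

Request:
play_rows:
  rows:
    - [[1, 0, 0, 0, 0], [1, 0, 0, 0, 0], [1, 0, 0, 0, 0], [1, 0, 0, 0, 0], [1, 0, 0, 0, 0], [1, 0, 0, 0, 0], [1, 0, 0, 0, 0], [1, 0, 0, 0, 0]]
  squeeze: 25

```text
time_s: 19.22
tcp_pos: [0.5326, 0.3093, 0.0106]
eef_rot: [-180.0, 0.0, 167.5]
contact_force: [-1.1, -1.6, 3.9]
gripper_width: 0.0354
gripper_force: 25.0
```

Request:
play_rows:
  rows:
    - [[1, 0, 0, -0.03, 0], [1, 0, 0, -0.08, 0], [1, 0, 0, -0.14, 0], [1, 0, 0, -0.2, 0], [1, 0, 0, -0.24, 0], [1, 0, 0, -0.28, 0], [1, 0, 0, -0.28, 0], [1, 0, 0, -0.28, 0]]

```text
time_s: 19.88
tcp_pos: [0.5327, 0.3098, 0.1508]
eef_rot: [179.9, 0.0, 167.5]
contact_force: [-0.5, 0.1, -2.1]
gripper_width: 0.0355
gripper_force: 25.0
```

```bash
python3 -c "
from h import *
info();go(.5769,.0278,.14,167.5)
"
```

```text
t 19.88 tcp [0.5327 0.3098 0.1508] rot [1.7989e+02 3.0000e-02 1.6751e+02] w 0.0355 F [-0.5  0.1 -2.1] g 25.0
shift [-0.2082 -0.5316  0.0217] turn 0.0001 dist mm 286 t 19.88
```

Request:
play_rows:
  rows:
    - [[1, -0.025, -0.064, 0, 0], [1, -0.05, -0.13, 0, 0], [1, -0.08, -0.204, 0, 0], [1, -0.11, -0.28, 0, 0], [1, -0.135, -0.345, 0, 0], [1, -0.16, -0.41, 0, 0], [1, -0.185, -0.472, 0, 0], [1, -0.208, -0.532, 0, 0]]

```text
time_s: 20.55
tcp_pos: [0.5756, 0.0252, 0.1483]
eef_rot: [-179.9, -0.2, 167.5]
contact_force: [1.5, -0.1, -3.2]
gripper_width: 0.035
gripper_force: 25.0
```

Request:
play_rows:
  rows:
    - [[1, 0, 0, 0, 0], [1, 0, 0, 0.02, 0], [1, 0, 0, 0.06, 0], [1, 0, 0, 0.1, 0], [1, 0, 0, 0.13, 0], [1, 0, 0, 0.14, 0], [1, 0, 0, 0.14, 0], [1, 0, 0, 0.14, 0]]

```text
time_s: 21.22
tcp_pos: [0.5765, 0.0277, 0.0798]
eef_rot: [-180.0, -0.1, 167.6]
contact_force: [-0.2, -0.5, -2.3]
gripper_width: 0.0353
gripper_force: 25.0
```

```bash
python3 -c "
from h import *
info();go(.5769,.0278,.0545,167.5)
"
```

```text
t 21.22 tcp [0.5765 0.0277 0.0798] rot [-1.7996e+02 -5.0000e-02  1.6758e+02] w 0.0353 F [-0.2 -0.5 -2.3] g 25.0
shift [-0.0007  0.0003  0.0505] turn 0.0009 dist mm 25 t 21.22
```

Request:
play_rows:
  rows:
    - [[1, 0, 0, 0.012, 0], [1, 0, 0, 0.022, 0], [1, 0, 0, 0.032, 0], [1, 0, 0, 0.04, 0], [1, 0, 0, 0.045, 0], [1, 0, 0, 0.049, 0], [1, 0, 0, 0.049, 0], [1, 0, 0, 0.049, 0]]

```text
time_s: 21.88
tcp_pos: [0.5767, 0.0272, 0.0558]
eef_rot: [-180.0, -0.0, 167.5]
contact_force: [-0.4, 0.1, -1.1]
gripper_width: 0.0351
gripper_force: 25.0
```

Request:
play_rows:
  rows:
    - [[1, 0, 0, 0.001, 0], [1, 0, 0, 0.002, 0], [1, 0, 0, 0.003, 0], [1, 0, 0, 0.003, 0], [1, 0, 0, 0.003, 0], [1, 0, 0, 0.003, 0], [1, 0, 0, 0.003, 0], [1, 0, 0, 0.003, 0]]

```text
time_s: 22.55
tcp_pos: [0.5769, 0.0273, 0.0546]
eef_rot: [180.0, 0.0, 167.5]
contact_force: [-0.1, 0.4, 0.5]
gripper_width: 0.0353
gripper_force: 25.0
```

Request:
play_rows:
  rows:
    - [[1, 0, 0, 0.001, 0], [1, 0, 0, 0.001, 0], [0.32, 0, 0, 0.001, 0], [0.32, 0, 0, 0.001, 0], [0.32, 0, 0, 0.001, 0], [0.32, 0, 0, 0.001, 0], [0.32, 0, 0, 0.001, 0], [0.32, 0, 0, 0.001, 0]]

```text
time_s: 23.22
tcp_pos: [0.5767, 0.0272, 0.0538]
eef_rot: [-180.0, -0.0, 167.5]
contact_force: [-1.3, 0.2, -0.5]
gripper_width: 0.0595
gripper_force: 0.0
```

Request:
play_rows:
  rows:
    - [[0.32, 0, 0, -0.03, 0], [0.32, 0, 0, -0.08, 0], [0.32, 0, 0, -0.14, 0], [0.32, 0, 0, -0.19, 0], [0.32, 0, 0, -0.24, 0], [0, 0, 0, -0.25, 0], [0, 0, 0, -0.25, 0], [0, 0, 0, -0.25, 0]]

```text
time_s: 23.88
tcp_pos: [0.5764, 0.0273, 0.1786]
eef_rot: [180.0, -0.0, 167.5]
contact_force: [0.0, -0.3, -0.6]
gripper_width: 0.074
gripper_force: 0.0
```

```bash
python3 -c "
from h import *
info(); i=r.camera_info('wrist'); im=r.capture('wrist');np.save('w9.npy',i);cv2.imwrite('pics/w9.png',im[:,:,::-1])
print(proj('wrist',[[.5769,.0278,.08],[.5769,.0278,.044]],i).round(1).tolist())
h=cv2.cvtColor(im,cv2.COLOR_RGB2HSV)[120:240,200:312];m=(h[...,2]>115)&(h[...,2]<148)&(h[...,1]>18)&(h[...,1]<40)
c,_=rect(cv2.morphologyEx(m.astype(np.uint8),2,np.ones((3,3))));(e,rad)=cv2.minEnclosingCircle(c);print(e[0]+200,e[1]+120,rad)
q=ray('wrist',[(e[0]+200,e[1]+120),(e[0]+200+rad,e[1]+120)],.08,i);print(q,np.hypot(*(q[1]-q[0])))
t=r.capture('top');cv2.imwrite('pics/top9.png',t[:,:,::-1]);j=r.camera_info('top')
h=cv2.cvtColor(t,cv2.COLOR_RGB2HSV)[255:330,115:190];m=(h[...,1]<60)&(h[...,2]>200)
print('brick');meas('top',.05,(115,255,190,330),j,t,60,210)
"
```

```text
t 23.88 tcp [0.5764 0.0273 0.1786] rot [179.97  -0.   167.51] w 0.074 F [ 0.  -0.3 -0.6] g 0.0
[[256.0, 190.3], [255.9, 180.7]]Traceback (most recent call last):
  File "<string>", line 6, in <module>
    c,_=rect(cv2.morphologyEx(m.astype(np.uint8),2,np.ones((3,3))));(e,rad)=cv2.minEnclosingCircle(c);print(e[0]+200,e[1]+120,rad)
        ~~~~^^^^^^^^^^^^^^^^^^^^^^^^^^^^^^^^^^^^^^^^^^^^^^^^^^^^^^^
  File "h.py", line 9, in rect
    c=max(cv2.findContours(mask.astype(np.uint8),0,1)[0],key=cv2.contourArea)
ValueError: max() iterable argument is empty
```

```bash
python3 -c "
from h import *
i=np.load('w9.npy',allow_pickle=True).item();im=cv2.imread('pics/w9.png')[:,:,::-1]
h=cv2.cvtColor(im,cv2.COLOR_RGB2HSV);print(h[190,216:300:5].tolist());print(h[150:225:5,256].tolist())
t=r.capture('top');cv2.imwrite('pics/top9.png',t[:,:,::-1]);j=r.camera_info('top')
meas('top',.05,(115,255,190,330),j,t,60,210)
go(.359,.27,.2,167.5)
"
```

```text
[[0, 0, 188], [120, 1, 186], [120, 1, 184], [111, 14, 186], [105, 14, 185], [111, 24, 105], [114, 25, 104], [108, 30, 103], [114, 25, 101], [108, 26, 99], [117, 26, 106], [108, 29, 105], [108, 14, 183], [107, 13, 183], [105, 3, 176], [105, 3, 175], [90, 4, 174]]
[[105, 14, 184], [20, 15, 105], [103, 13, 183], [108, 14, 186], [60, 5, 51], [108, 26, 100], [111, 25, 104], [114, 25, 104], [114, 25, 101], [110, 23, 100], [106, 27, 103], [112, 27, 103], [100, 4, 182], [105, 3, 180], [19, 51, 125]]Traceback (most recent call last):
  File "<string>", line 6, in <module>
    meas('top',.05,(115,255,190,330),j,t,60,210)
    ~~~~^^^^^^^^^^^^^^^^^^^^^^^^^^^^^^^^^^^^^^^^
  File "h.py", line 25, in meas
    m=(h[...,1]<smax)&(h[...,2]>vmin); c,_=rect(m)
                                           ~~~~^^^
  File "h.py", line 9, in rect
    c=max(cv2.findContours(mask.astype(np.uint8),0,1)[0],key=cv2.contourArea)
ValueError: max() iterable argument is empty
```

```bash
python3 -c "
from h import *
i=np.load('w9.npy',allow_pickle=True).item();im=cv2.imread('pics/w9.png')[:,:,::-1]
h=cv2.cvtColor(im,cv2.COLOR_RGB2HSV)[140:225,215:300];m=(h[...,2]>85)&(h[...,2]<130)&(h[...,1]>18)&(h[...,1]<40)
c,_=rect(cv2.morphologyEx(m.astype(np.uint8),2,np.ones((3,3))));(e,rad)=cv2.minEnclosingCircle(c);print(e[0]+215,e[1]+140,rad)
q=ray('wrist',[(e[0]+215,e[1]+140),(e[0]+215+rad,e[1]+140)],.08,i);print(q,np.hypot(*(q[1]-q[0])))
t=cv2.imread('pics/top0.png')[:,:,::-1];j=r.camera_info('top')
meas('top',.05,(115,255,190,330),j,t,60,210)
go(.359,.27,.2,167.5)
"
```

```text
255.4597511291504 190.40402603149414 16.80815887451172
[[0.57687185 0.02722613]
 [0.58058957 0.04391362]] 0.017096600981150303
c [0.3599 0.2742] edges [(np.float32(65.6), np.float32(154.9)), (np.float32(35.3), np.float32(64.9))]
shift [ 0.5286  0.3806 -0.0451] turn 0.0001 dist mm 326 t 23.98
```

```bash
python3 -c "
from h import *
print(np.round(r.get_state()['joints'],1)); go(.36,.274,.2,-115)"
```

```text
[  22.1   13.6  -15.9   -0.   -60.7 -124.6]
shift [ 0.5284  0.3889 -0.0451] turn -0.9016 dist mm 329 t 23.98
```

Request:
play_rows:
  rows:
    - [[0, 0.06, 0.045, -0.04, -0.08], [0, 0.12, 0.09, -0.04, -0.16], [0, 0.18, 0.135, -0.04, -0.24], [0, 0.24, 0.18, -0.04, -0.32], [0, 0.3, 0.225, -0.04, -0.4], [0, 0.36, 0.27, -0.04, -0.48], [0, 0.4, 0.3, -0.04, -0.56], [0, 0.42, 0.31, -0.04, -0.6]]

```text
time_s: 24.65
tcp_pos: [0.4031, 0.2255, 0.1978]
eef_rot: [-180.0, -0.1, -140.4]
contact_force: [0.4, -0.0, 0.5]
gripper_width: 0.0876
gripper_force: 0.0
```

```bash
python3 -c "
from h import *
info(); go(.36,.274,.2,-115)"
```

```text
t 24.65 tcp [0.4031 0.2255 0.1978] rot [-1.800e+02 -9.000e-02 -1.404e+02] w 0.0876 F [ 0.4 -0.   0.5] g 0.0
shift [ 0.0046  0.1297 -0.0043] turn -0.2955 dist mm 65 t 24.65
```

Request:
play_rows:
  rows:
    - [[0, 0.001, 0.03, 0, -0.08], [0, 0.002, 0.06, 0, -0.16], [0, 0.003, 0.09, 0, -0.22], [0, 0.0045, 0.12, 0, -0.28], [0, 0.0045, 0.13, 0, -0.295], [0, 0.0045, 0.13, 0, -0.295], [0, 0.0045, 0.13, 0, -0.295], [0, 0.0045, 0.13, 0, -0.295]]

```text
time_s: 25.32
tcp_pos: [0.3626, 0.2724, 0.1984]
eef_rot: [180.0, -0.1, -115.7]
contact_force: [-0.1, -0.5, -0.8]
gripper_width: 0.0872
gripper_force: 0.0
```

```bash
python3 -c "
from h import *
info(); i=r.camera_info('wrist'); im=r.capture('wrist');np.save('w10.npy',i);cv2.imwrite('pics/w10.png',im[:,:,::-1])
p=proj('wrist',[[.36,.274,.05]],i)[0];x,y=map(int,p);print(p)
cv2.imwrite('pics/w10z.png',cv2.resize(im[max(y-70,0):y+60,x-90:x+90,::-1],None,fx=4,fy=4,interpolation=2))
c=meas('wrist',.05,(x-70,y-70,x+70,y+45),i,im,60,190)
"
```

```text
t 25.32 tcp [0.3626 0.2724 0.1984] rot [ 1.8000e+02 -5.0000e-02 -1.1567e+02] w 0.0872 F [-0.1 -0.5 -0.8] g 0.0
[257.79834035 177.45737169]
c [0.359  0.2735] edges [(np.float32(63.4), np.float32(154.3)), (np.float32(33.3), np.float32(64.3))]
```

View pics/w10z.png

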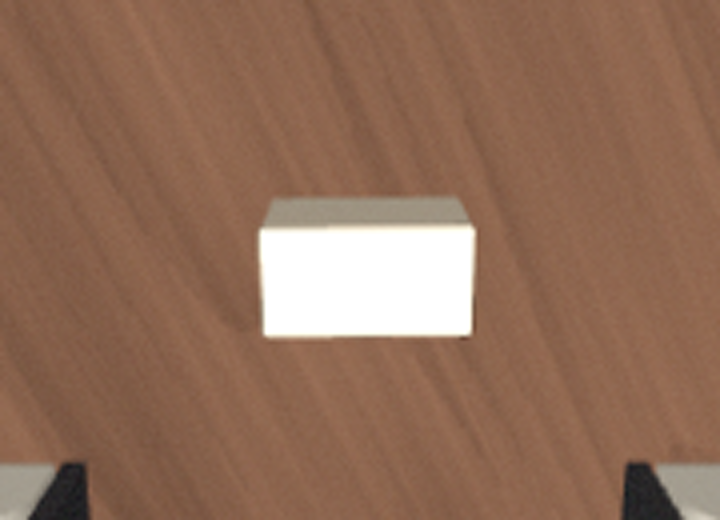

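```bash
python3 -c "
from h import *
go(.3591,.2736,.02,-115.6)"
```

```text
shift [0.0009 0.0075 0.357 ] turn -0.0009 dist mm 179 t 25.37
```

Request:
play_rows:
  rows:
    - [[0, 0.001, 0.0075, 0.03, 0], [0, 0.001, 0.0075, 0.1, 0], [0, 0.001, 0.0075, 0.17, 0], [0, 0.001, 0.0075, 0.22, 0], [0, 0.001, 0.0075, 0.24, 0], [0, 0.001, 0.0075, 0.24, 0], [0, 0.001, 0.0075, 0.24, 0], [0, 0.001, 0.0075, 0.24, 0]]

```text
time_s: 26.03
tcp_pos: [0.3595, 0.2745, 0.0797]
eef_rot: [-180.0, 0.1, -115.6]
contact_force: [0.0, 0.3, 0.1]
gripper_width: 0.0875
gripper_force: 0.0
```

```bash
python3 -c "
from h import *
info();go(.3591,.2736,.02,-115.6)"
```

```text
t 26.03 tcp [0.3595 0.2745 0.0797] rot [-1.7998e+02  7.0000e-02 -1.1560e+02] w 0.0875 F [0.  0.3 0.1] g 0.0
shift [ 0.002  -0.      0.1195] turn 0.0 dist mm 60 t 26.03
```

Request:
play_rows:
  rows:
    - [[0, 0.002, 0, 0.03, 0], [0, 0.002, 0, 0.07, 0], [0, 0.002, 0, 0.1, 0], [0, 0.002, 0, 0.115, 0], [0, 0.002, 0, 0.12, 0], [0, 0.002, 0, 0.12, 0], [0, 0.002, 0, 0.12, 0], [0, 0.002, 0, 0.12, 0]]

```text
time_s: 26.7
tcp_pos: [0.3588, 0.2739, 0.0198]
eef_rot: [-180.0, 0.1, -115.5]
contact_force: [0.4, 0.8, -0.2]
gripper_width: 0.0875
gripper_force: 0.0
```

Request:
play_rows:
  rows:
    - [[1, 0, 0, 0, 0], [1, 0, 0, 0, 0], [1, 0, 0, 0, 0], [1, 0, 0, 0, 0], [1, 0, 0, 0, 0], [1, 0, 0, 0, 0], [1, 0, 0, 0, 0], [1, 0, 0, 0, 0]]
  squeeze: 15

```text
time_s: 27.37
tcp_pos: [0.3584, 0.2733, 0.019]
eef_rot: [-180.0, 0.0, -115.5]
contact_force: [-1.9, -0.2, 5.2]
gripper_width: 0.064
gripper_force: 15.0
```

Request:
play_rows:
  rows:
    - [[1, 0, 0, -0.03, 0], [1, 0, 0, -0.08, 0], [1, 0, 0, -0.14, 0], [1, 0, 0, -0.19, 0], [1, 0, 0, -0.22, 0], [1, 0, 0, -0.24, 0], [1, 0, 0, -0.24, 0], [1, 0, 0, -0.24, 0]]

```text
time_s: 28.03
tcp_pos: [0.3582, 0.2732, 0.1387]
eef_rot: [180.0, 0.0, -115.6]
contact_force: [-0.4, 0.1, -0.8]
gripper_width: 0.064
gripper_force: 15.0
```

```bash
python3 -c "
from h import *
info();a=np.radians(-12.5);R=np.array([[np.cos(a),-np.sin(a)],[np.sin(a),np.cos(a)]])
x,y=R@[.0085,.0798]+[.56,.0307];print(x,y);go(x,y,.14,-102.5)"
```

```text
t 28.03 tcp [0.3582 0.2732 0.1387] rot [ 1.7998e+02  4.0000e-02 -1.1557e+02] w 0.064 F [-0.4  0.1 -0.8] g 15.0
0.5855703972527802 0.10676868464969681
shift [ 0.1041 -0.5538 -0.0026] turn -0.152 dist mm 282 t 28.03
```

Request:
play_rows:
  rows:
    - [[1, 0.013, -0.07, 0, -0.03], [1, 0.026, -0.14, 0, -0.06], [1, 0.04, -0.215, 0, -0.09], [1, 0.054, -0.29, 0, -0.12], [1, 0.068, -0.36, 0, -0.15], [1, 0.08, -0.43, 0, -0.152], [1, 0.093, -0.495, 0, -0.152], [1, 0.104, -0.554, 0, -0.152]]

```text
time_s: 28.7
tcp_pos: [0.5865, 0.1049, 0.1366]
eef_rot: [179.9, -0.1, -102.5]
contact_force: [-0.1, 1.4, -0.8]
gripper_width: 0.064
gripper_force: 15.0
```

Request:
play_rows:
  rows:
    - [[1, 0, 0, 0, 0], [1, 0, 0, 0.02, 0], [1, 0, 0, 0.06, 0], [1, 0, 0, 0.1, 0], [1, 0, 0, 0.12, 0], [1, 0, 0, 0.12, 0], [1, 0, 0, 0.12, 0], [1, 0, 0, 0.12, 0]]

```text
time_s: 29.37
tcp_pos: [0.5861, 0.1074, 0.0795]
eef_rot: [-180.0, 0.0, -102.4]
contact_force: [-0.0, -0.4, -1.2]
gripper_width: 0.0639
gripper_force: 15.0
```

```bash
python3 -c "
from h import *
info();go(.5856,.1068,.0320,-102.5)"
```

```text
t 29.37 tcp [0.5861 0.1074 0.0795] rot [-1.7996e+02  2.0000e-02 -1.0244e+02] w 0.0639 F [-0.  -0.4 -1.2] g 15.0
shift [0.0014 0.0007 0.0949] turn 0.0007 dist mm 47 t 29.37
```

Request:
play_rows:
  rows:
    - [[1, 0.001, 0, 0.02, 0], [1, 0.001, 0, 0.045, 0], [1, 0.001, 0, 0.065, 0], [1, 0.001, 0, 0.08, 0], [1, 0.001, 0, 0.088, 0], [1, 0.001, 0, 0.092, 0], [1, 0.001, 0, 0.094, 0], [1, 0.001, 0, 0.094, 0]]

```text
time_s: 30.03
tcp_pos: [0.5859, 0.1064, 0.0319]
eef_rot: [-180.0, 0.0, -102.5]
contact_force: [-0.2, 0.7, -0.4]
gripper_width: 0.0643
gripper_force: 15.0
```

Request:
play_rows:
  rows:
    - [[1, 0, 0, 0.001, 0], [1, 0, 0, 0.002, 0], [1, 0, 0, 0.002, 0], [1, 0, 0, 0.002, 0], [1, 0, 0, 0.002, 0], [1, 0, 0, 0.002, 0], [1, 0, 0, 0.002, 0], [1, 0, 0, 0.002, 0]]

```text
time_s: 30.7
tcp_pos: [0.5859, 0.1064, 0.0311]
eef_rot: [-180.0, 0.0, -102.5]
contact_force: [-1.0, -0.2, 1.9]
gripper_width: 0.0641
gripper_force: 15.0
```

Request:
play_rows:
  rows:
    - [[0.17, 0, 0, 0, 0], [0.17, 0, 0, 0, 0], [0.17, 0, 0, 0, 0], [0.17, 0, 0, 0, 0], [0.17, 0, 0, 0, 0], [0.17, 0, 0, 0, 0], [0.17, 0, 0, 0, 0], [0.17, 0, 0, 0, 0]]

```text
time_s: 31.37
tcp_pos: [0.5858, 0.1063, 0.0309]
eef_rot: [-180.0, 0.0, -102.5]
contact_force: [0.6, -0.2, 0.5]
gripper_width: 0.0727
gripper_force: 0.0
```

Request:
play_rows:
  rows:
    - [[0.17, 0, 0, -0.03, 0], [0.17, 0, 0, -0.08, 0], [0.17, 0, 0, -0.14, 0], [0.17, 0, 0, -0.2, 0], [0.17, 0, 0, -0.26, 0], [0.17, 0, 0, -0.32, 0], [0.17, 0, 0, -0.36, 0], [0.17, 0, 0, -0.36, 0]]

```text
time_s: 32.03
tcp_pos: [0.5881, 0.107, 0.2163]
eef_rot: [-179.6, 0.2, -102.5]
contact_force: [1.3, -0.5, 0.6]
gripper_width: 0.0731
gripper_force: 0.0
```

```bash
python3 -c "
from h import *
info(); i=r.camera_info('wrist'); im=r.capture('wrist');np.save('w11.npy',i);cv2.imwrite('pics/w11.png',im[:,:,::-1])
print(proj('wrist',[[.5856,.1068,.062],[.577,.028,.044]],i).round(1).tolist())
cv2.imwrite('pics/w11z.png',cv2.resize(im[40:230,130:380,::-1],None,fx=3,fy=3,interpolation=2))
"
```

```text
t 32.03 tcp [0.5881 0.107  0.2163] rot [-179.6     0.24 -102.45] w 0.0731 F [ 1.3 -0.5  0.6] g 0.0
[[258.2, 174.7], [251.1, 106.6]]
```

View pics/w11z.png

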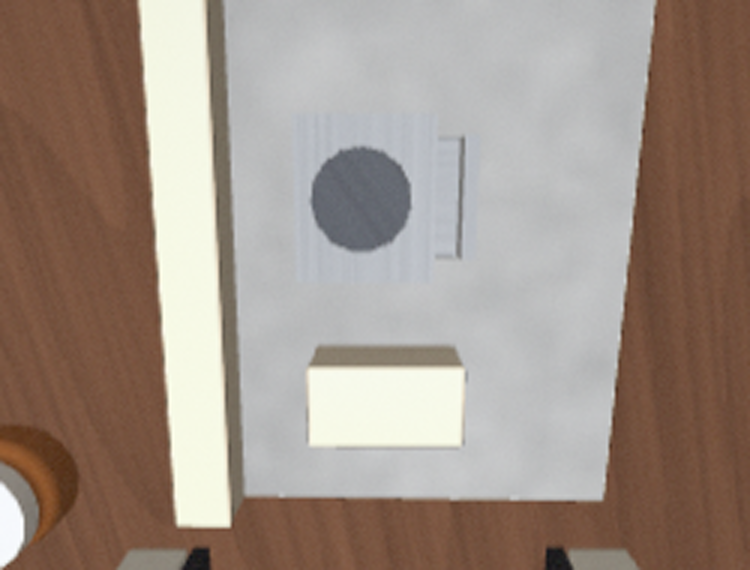

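```bash
python3 -c "
from h import *
i=np.load('w11.npy',allow_pickle=True).item()
a=np.radians(-12.5);U=np.array([[np.cos(a),-np.sin(a)],[np.sin(a),np.cos(a)]]);c=np.array([.5600,.0307])
f=lambda P,z: ((ray('wrist',np.array(P)/3+[130-.3,40-.3],z,i)-c)@U*1e3).round(1).tolist()
print('long',f([(295,113),(437,113),(430,282),(297,282)],.044));print('brick',f([(308,366),(464,366),(462,447),(310,447)],.062));print('base',f([(317,346),(458,346)],.012));print('wt',f([(361,199)],.08))
"
```

```text
long [[43.6, -31.2], [-11.0, -31.1], [-9.6, 32.7], [44.8, 32.7]]
brick [[39.5, 63.8], [-22.7, 63.7], [-23.0, 97.6], [39.6, 97.8]]
base [[39.9, 65.1], [-24.8, 65.0]]
wt [[17.4, 0.1]]
```

```bash
python3 -c "
from h import *
print(r.close_job())"
```

```text
the job is handed in; nothing more can be done
None
```

The brazing job is set up and handed in at about 32 s of the 112 s allowed. In the last wrist view the long channel sits 17 mm towards the fence on the short one, the weight is centred on top, and the firebrick stands square across the stack's end, about 31 mm clear. The arm was clear of everything and I did not touch the jar or the wrench.

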